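# Leak-test a batch of sensor housings

### The arm

A 6-joint arm with a two-finger parallel gripper is mounted at the origin on the work surface. World frame = base frame: x ahead of the robot, y to its left, z up, the work surface at z = 0. Lengths are in m, angles in rad, forces in N, time in s.
With the tool pointing down it reaches from about 0.425 to 0.95 m from the base axis. Payload 14.7 kg.
Tool frame: the origin (TCP) lies midway between the tips of the shut fingers; the grasp point (between the pads) lies 19 mm behind it; z points along the fingers, y is the line along which they close (so a half turn about z gives the same grasp; the last joint's range is limited). The gripper opens to 85 mm and grips with 20 to 120 N. Pads are 22 mm wide; open, the fingers measure 114 mm over their backs; the gripper's body (76 mm by 85 mm) begins 54 mm behind the grasp point. The pads swing forward as they close: fully open they stand 13 mm farther back than shut.
Start: joints at [-1.363, 0.48, 1.596, -0, 1.065, -0.047], TCP at [0.164, -0.629, 0.231] pointing down, gripper open.
Joint ranges: [-2.75, 2.75], [-0.82, 2.05], [0.23, 2.67], [-1.56, 4.7], [0.09, 2.69], [-2.92, 2.92]. Speed limits (rad/s): [1.89, 1.89, 2.39, 3.01, 3.01, 3.01].

### API

Orientations are given as a rotation vector (axis times angle).
In Python, from rig import r gives the robot as it stands.
- The arm moves only by the tool arm_command, never from a script. Its argument "rows" is a list of rows, each a list of 7 numbers: the shift along the tool's x, y, z in mm, then the turn, a rotation vector about the tool's x, y, z in degrees, then the closure, from 0 (fully open) to 1 (shut). In form: [[tx, ty, tz, rx, ry, rz, gripper], ...]. A call has 1 to 20 rows; each row shifts and turns the commanded pose from where the row before left it, along the tool's axes as they then stand; what a row does not reach is not made up. A row lasts 1/8 s, in which the tool goes at most 62.5 mm and 10.7 degrees, less where a joint would pass 70% of its speed; a pose out of reach is approached as far as the arm can. A call is refused whole if a number of a shift passes 62.5 or a number of a turn 10.7, either way. A call with a gripper value outside its range is refused whole. The fingers move at their own pace and stop on an object; "squeeze" is the grip in N (left out, the last holds). Time passes only in rows, so rows that do not move let the fingers close. It gives the time, the measured TCP pose, the force, the opening and the grip force at its end, in the units of the state.
- r.observe(): the state, without advancing time (a new reading comes with each control period).
- r.read_camera(name): name is "scene" or "top" or "wrist"; returns a dict with "color" (420x560x3 uint8, red, green, blue), "range_z" (420x560 float32, m along the optical axis (not along the pixel's ray), 0 where there is no reading), "vfov" (degrees; the focal length in pixels is half the picture's height over the tangent of half this angle, whatever the lens; pixels are square), "cx", "cy" (the principal point, pixels), "distortion" ([k1, k2, p1, p2, k3] as OpenCV has them; the pictures are not rectified), "R" (3x3) and "t" (3): a world point X has camera coordinates R X + t; the wrist camera has in their place "mount" (4x4, takes a point from camera to tool coordinates, whose origin is the TCP and whose axes are the flange's). Camera axes: x right, y down, z forward; pixel columns grow to the right and rows downward; lengths in m; the calibration is good to about 2 mm. A picture is of the moment at which its call begins: read the wrist's pose just before it.
- r.finish_job(): hands the job in; it is judged then, once.
The state is a dict: "t": time; "joints": joint angles; "joint_vel": joint speeds; "joint_torque": joint torques, N m; "ee_pos": TCP position; "eef_rot": TCP orientation; "force": force on the tool from outside, world axes, zero at the start; "ft_torque": the same for the moment, N m; "grip_width": finger opening in m; "finger_force": force on a finger pad.
Only numpy, scipy, OpenCV 4.12 (cv2) and the standard library are available. Lean on these libraries where they do the work, as an engineer would, in place of code of your own. Each camera call takes 0.05 s, during which the arm holds its last target. There are 200 camera calls.

### The job

Leak-test the housings waiting on the rubber mat: stand them all upright on the floor of the vacuum chamber, press its lid shut until both spring catches have snapped over, then take the valve lever through its zigzag gate from VENT to FILL, SETTLE and TEST in that order, leaving it at least two seconds in each of the three, and bring it back to VENT. Then open the lid wide, leave it open, and stand every housing upright in the grey tray. Never move the lever off VENT unless the lid is latched, nor unlatch the lid before the lever is back at VENT, and do not shift the other things on the bench.

Things in the scene. Friction and masses are not known exactly. Their poses are not given: they have to be found in the camera images.
- chamber: Vacuum chamber fixed to the bench, an open-topped aluminium box 185 (x) x 252 (y) x 68 mm high; walls 6 mm, floor 12 mm thick, inside 173 x 240 mm, 56 mm deep. Origin: centre of its underside; hinge on its +x side, handle and catches on its -x side (towards the robot), +y left. Two spring-ball catches on the front face at y = -100 and +100 mm.
- chamber_floor (a point): Centre of the chamber's inner floor, 12 mm above the bench; axes as the chamber's.
- lid_hinge (a point): Middle of the lid's hinge line, which runs along the chamber's y, 92.5 mm behind (+x) the chamber's centre and 74 mm above the bench. Fixed.
- lid (a joint): Opening angle of the clear 12 mm lid (185 x 252 mm, 0.5 kg): 0 = shut, latched; grows as its front edge rises; 1.57 = upright, stop at 1.75. A stiff hinge (3 N at the handle, besides its weight) holds it wherever it is left. At about 0.07 it meets the catches and must be pressed past them (about 10 N at the front edge); below 0.03 they hold it; it takes about as much to pull it open.
- lid_handle (a point): Middle of the lid's handle: a round steel bar 14 mm thick, 120 mm long, along the chamber's y, on two arms at y = -56 and +56 mm. It lies 227 mm from the hinge line in the lid's mid-plane and goes with the lid: shut, 42 mm ahead of the front edge and 74 mm above the bench; open, at the top. Site axes: x towards the hinge, y along the bar, z out of the lid's upper face.
- lid_press (a point): Point on the lid's upper face, on its centre line, 165 mm from the hinge (20 mm behind the front edge): a good place to press it shut. z out of the face.
- console: Valve console fixed to the bench, a light grey box 160 (x) x 120 (y) x 100 mm high, its top an aluminium gate plate with a zigzag slot 14 mm wide. Origin: centre of its underside, -x towards the robot, +y left. The lever's pivot is at the origin. A ring marks VENT, one dot FILL, two dots SETTLE, three dots TEST.
- lever_knob (a point): Centre of the lever's black ball knob, 32 mm across, on a 10 mm rod, 170 mm from the pivot at the console's origin: x = 0.17 cos(b) sin(a), y = 0.17 sin(b), z = 0.17 cos(b) cos(a) in the console's frame, with a = 0.331 - lever_pull, b = lever_side - 0.0905. At VENT it is 55 mm beyond (+x) and 15 mm right (-y) of the console's centre. Site z along the rod.
- lever_pull (a joint): Angle of the lever towards the robot (console -x), rad: VENT 0, FILL 0.217, SETTLE 0.445, TEST 0.662 (each within 0.07; the knob comes about 37 mm nearer for each). Play 0.02. Stays where it is left (friction about 1.2 N at the knob). The slot runs from VENT straight towards the robot to 0.217, there square to the left into FILL (continued under lever_side).
- lever_side (a joint): Angle of the lever to the left (console +y), rad: VENT, SETTLE on the right at 0 (below 0.06); FILL, TEST on the left at 0.181 (above 0.12), 31 mm apart at the knob. From FILL the slot runs straight towards the robot to lever_pull 0.445, there square right into SETTLE; from SETTLE straight towards the robot to 0.662, there square left into TEST. Back the same way. Stays where left.
- tray: Grey plastic tray fixed to the bench for tested parts, 150 (x) x 210 (y) x 22 mm high, walls 5 mm, inner floor about 5 mm above the bench. Origin: centre of its underside.
- tray_in (a point): Centre of the tray's inner floor; axes as the tray's.
- mat: Grey-green rubber mat, fixed, 170 (x) x 250 (y) x 3 mm, where the untested housings stand. Origin: centre of its underside.
- housing1: Aluminium sensor housing (four names, two or three present, all alike; absent ones read None), 120 g, 48 mm tall: round foot flange 40 mm across and 8 mm thick, body 30 mm across from 8 to 34 mm, neck 18 mm across up to 48 mm. Origin: centre of its underside, z up its axis.
- housing2: Aluminium sensor housing (four names, two or three present, all alike; absent ones read None), 120 g, 48 mm tall: round foot flange 40 mm across and 8 mm thick, body 30 mm across from 8 to 34 mm, neck 18 mm across up to 48 mm. Origin: centre of its underside, z up its axis.
- housing3: Aluminium sensor housing (four names, two or three present, all alike; absent ones read None), 120 g, 48 mm tall: round foot flange 40 mm across and 8 mm thick, body 30 mm across from 8 to 34 mm, neck 18 mm across up to 48 mm. Origin: centre of its underside, z up its axis.
- housing4: Aluminium sensor housing (four names, two or three present, all alike; absent ones read None), 120 g, 48 mm tall: round foot flange 40 mm across and 8 mm thick, body 30 mm across from 8 to 34 mm, neck 18 mm across up to 48 mm. Origin: centre of its underside, z up its axis.
- loupe: Bystander: black eye loupe, 32 mm across, 28 mm high, standing on the mat's left end. Origin: underside.
- gauge_case: Bystander: wooden gauge-block case 70 x 110 x 32 mm. Origin: centre of its underside.
- plug_gauge: Bystander: plug gauge lying flat, 108 mm long along its x, 14 mm thick. Origin: under its middle.
- bowl: Bystander: blue ceramic bowl, 90 mm across, 50 mm high. Origin: underside.
- tape: Bystander: roll of clear tape lying flat, 70 mm across, 20 mm high. Origin: underside.
- screwdriver: Bystander: screwdriver 180 mm long lying along its x. Origin: under it.
- wash_bottle: Bystander: white bottle, 56 mm across, 130 mm high. Origin: underside.
Not all that is in view belongs to the job. What is shaped like the housing4 but purple is not meant.

How it is judged:
On the way, in this order (a step that is already met when the one before it is completed fails the run):
1. all housings stand upright on the chamber's floor, lid open (x of housing1 in the frame of chamber_floor between -0.0865 and 0.0865 m and y of housing1 in the frame of chamber_floor between -0.12 and 0.12 m and z of housing1 in the frame of chamber_floor between -0.006 and 0.006 m and angle between each of housing1, housing2, housing3, housing4's own z axis and vertical below 0.15 rad and linear speed of each of housing1, housing2, housing3, housing4 below 0.03 m/s and x of housing2 in the frame of chamber_floor between -0.0865 and 0.0865 m and y of housing2 in the frame of chamber_floor between -0.12 and 0.12 m and z of housing2 in the frame of chamber_floor between -0.006 and 0.006 m and x of housing3 in the frame of chamber_floor between -0.0865 and 0.0865 m and y of housing3 in the frame of chamber_floor between -0.12 and 0.12 m and z of housing3 in the frame of chamber_floor between -0.006 and 0.006 m and x of housing4 in the frame of chamber_floor between -0.0865 and 0.0865 m and y of housing4 in the frame of chamber_floor between -0.12 and 0.12 m and z of housing4 in the frame of chamber_floor between -0.006 and 0.006 m and value of joint lid above 0.3 rad), for 0.2 s.
2. the lid is pressed shut past its catches (value of joint lid below 0.025 rad), for 0.3 s.
3. lever in FILL for two seconds, lid latched (value of joint lever_pull between 0.147 and 0.287 rad and value of joint lever_side above 0.12 rad and value of joint lid below 0.03 rad), for 1.5 s.
4. lever in SETTLE for two seconds, lid latched (value of joint lever_pull between 0.375 and 0.515 rad and value of joint lever_side below 0.06 rad and value of joint lid below 0.03 rad), for 1.5 s.
5. lever in TEST for two seconds, lid latched (value of joint lever_pull above 0.592 rad and value of joint lever_side above 0.12 rad and value of joint lid below 0.03 rad), for 1.5 s.
6. lever back in VENT, lid still latched (value of joint lever_pull below 0.07 rad and value of joint lever_side below 0.06 rad and value of joint lid below 0.03 rad), for 0.2 s.
7. the lid is opened wide (value of joint lid above 1.2 rad), for 0.2 s.
At the end, for the whole second after the job is handed in: Every housing present stands upright (within 0.15 rad), at rest, on the inner floor of the grey tray (its centre inside the walls, base within 6 mm of the floor); the lever is in VENT (lever_pull below 0.07, lever_side below 0.06); the lid stands open (more than 1.2 rad) (x of housing1 in the frame of tray_in between -0.07 and 0.07 m and y of housing1 in the frame of tray_in between -0.1 and 0.1 m and z of housing1 in the frame of tray_in between -0.006 and 0.006 m and angle between each of housing1, housing2, housing3, housing4's own z axis and vertical below 0.15 rad and linear speed of each of housing1, housing2, housing3, housing4 below 0.03 m/s and x of housing2 in the frame of tray_in between -0.07 and 0.07 m and y of housing2 in the frame of tray_in between -0.1 and 0.1 m and z of housing2 in the frame of tray_in between -0.006 and 0.006 m and x of housing3 in the frame of tray_in between -0.07 and 0.07 m and y of housing3 in the frame of tray_in between -0.1 and 0.1 m and z of housing3 in the frame of tray_in between -0.006 and 0.006 m and x of housing4 in the frame of tray_in between -0.07 and 0.07 m and y of housing4 in the frame of tray_in between -0.1 and 0.1 m and z of housing4 in the frame of tray_in between -0.006 and 0.006 m and value of joint lever_pull below 0.07 rad and value of joint lever_side below 0.06 rad and value of joint lid above 1.2 rad); the robot touches nothing.
It fails at once if the lever is off VENT while the lid is not latched (value of joint lever_pull above 0.1 rad and value of joint lid above 0.06 rad).
It fails at once if a bystander is shifted more than 3 cm (distance of any of loupe, gauge_case, plug_gauge, bowl, tape, screwdriver, wash_bottle from where it was at the start of the episode above 0.03 m).
Of housing1, housing2, housing3, housing4 only 2 to 3 are there at a start; the rules pass over those that are not, and their reading is None.
At some moment in a run one of housing1, housing2, housing3, housing4 may be knocked a few centimetres aside while the robot is not near it.
It also fails if it takes over 210 s, if anything falls off the work surface, if the arm or the gripper's body presses on something with over 40 N, if the wrist force passes 120 N, or if a joint passes its speed limit or range.

## Working session

There is one attempt and no reset: what is moved stays moved. The work goes in short steps, Python scripts to look and compute and a tool call to move; the robot and the scene stay as the last step left them, time stands still between calls to the robot, and variables do not carry over. Pictures are saved under pics/ and viewed, at most 14 in all, crops included, and the job is handed in when it is done.

Besides the shell and the picture viewer there is one more tool, called after ">>>" as a command line: name --pt "numbers of a row" for each row, then --argument value for the rest. arm_command: Moves the arm, as the interface text tells. Its arguments: {"type":"object","properties":{"rows":{"type":"array","items":{"type":"array","items":{"type":"number"}}},"squeeze":{"type":"number"}},"required":["rows"]}

```bash
mkdir -p pics; ls; cat > h.py <<'E'
import numpy as np, cv2
from scipy.spatial.transform import Rotation as Ro
from rig import r
def cam(name):
    s=r.observe(); c=r.read_camera(name)
    h=c["color"].shape[0]; f=h/2/np.tan(np.radians(c["vfov"])/2)
    c["K"]=np.array([[f,0,c["cx"]],[0,f,c["cy"]],[0,0,1]]); c["D"]=np.array(c["distortion"],float)
    if "mount" in c and c.get("mount") is not None:
        M=np.array(c["mount"]); T=np.eye(4); T[:3,:3]=Ro.from_rotvec(s["eef_rot"]).as_matrix(); T[:3,3]=s["ee_pos"]
        W=T@M; c["R"]=W[:3,:3].T; c["t"]=-W[:3,:3].T@W[:3,3]
    c["R"]=np.array(c["R"]);c["t"]=np.array(c["t"])
    return c
def rays(c,uv):
    n=cv2.undistortPoints(np.array(uv,float).reshape(-1,1,2),c["K"],c["D"]).reshape(-1,2)
    return np.c_[n,np.ones(len(n))]
def plane(c,uv,z):
    d=rays(c,uv)@c["R"]; o=-c["R"].T@c["t"]
    return o+d*((z-o[2])/d[:,2])[:,None]
def depth(c,uv):
    uv=np.array(uv).reshape(-1,2); n=rays(c,uv)
    zz=np.array([np.median(c["range_z"][int(v)-1:int(v)+2,int(u)-1:int(u)+2]) for u,v in uv])
    return (n*zz[:,None]-c["t"])@c["R"]
def cloud(c):
    h,w=c["range_z"].shape; u,v=np.meshgrid(np.arange(w),np.arange(h))
    n=rays(c,np.c_[u.ravel(),v.ravel()]); z=c["range_z"].ravel()
    P=(n*z[:,None]-c["t"])@c["R"]; P[z==0]=np.nan
    return P.reshape(h,w,3)
def save(c,n,crop=None,k=1):
    im=c["color"][:,:,::-1]
    if crop: im=im[crop[1]:crop[3],crop[0]:crop[2]]
    cv2.imwrite("pics/"+n,cv2.resize(im,None,fx=k,fy=k,interpolation=cv2.INTER_CUBIC))
E
python3 - <<'E'
from h import *
s=r.observe(); print(s)
for n in ["top","scene"]:
    c=cam(n); save(c,n+"0.png",k=1.4); print(n,c["vfov"],c["D"],-c["R"].T@c["t"],c["R"])
E
```

```text
pics
{'t': 0.0, 'joints': array([-1.36260464e+00,  4.80812502e-01,  1.59687104e+00,  1.24472045e-05,
        1.06510404e+00, -4.65723941e-02]), 'joint_vel': array([ 1.13872042e-03, -3.43657628e-04,  1.35355009e-03,  1.33330910e-03,
       -4.90959955e-05, -1.71290982e-03]), 'joint_torque': array([ 5.09939491e-03, -9.50647044e+01, -4.30181444e+01,  3.24173789e-04,
        1.19021733e-02, -6.90436423e-05]), 'ee_pos': array([ 0.16376751, -0.62860566,  0.230686  ]), 'eef_rot': array([-3.11495803e+00, -3.98940300e-01,  1.34418198e-04]), 'force': array([-0.33524717, -0.70541766,  0.46019037]), 'ft_torque': array([-0.00908769,  0.00378369, -0.00149044]), 'finger_force': 0.0, 'grip_width': 0.08509857795180416}
top 42.658313441707804 [-0.03566186  0.          0.          0.          0.        ] [ 0.26925912 -0.0115346   1.50918859] [[-0.02163738 -0.99961662 -0.01727555]
 [-0.9875534   0.02406247 -0.15543259]
 [ 0.15578869  0.01369737 -0.98769543]]
scene 50.78649005689658 [-0.07368881  0.          0.          0.          0.        ] [1.12741594 0.1811169  1.23919068] [[-0.27883012  0.96029121 -0.0097244 ]
 [ 0.82303787  0.2337351  -0.51766453]
 [-0.49483576 -0.15234401 -0.85552841]]
```

View pics/top0.png

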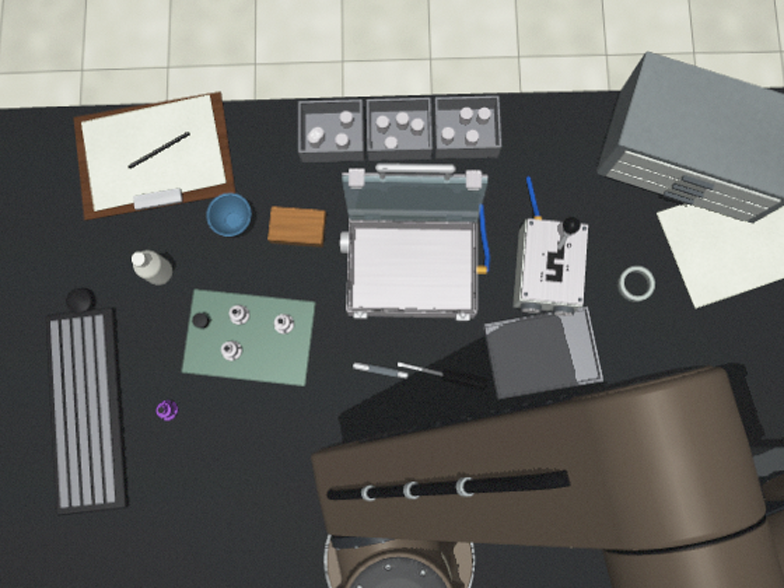

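View pics/scene0.png

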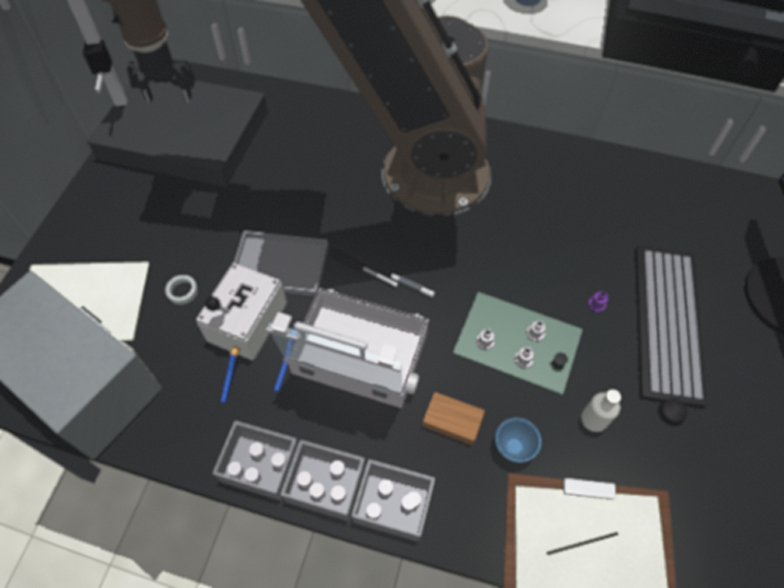

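The top view (1.4x) shows three white-silver housings on the mat at (238,314), (284,323) and (232,351), with the black loupe at (201,320). The purple lookalike at (167,410) is off the mat and is not meant. The white parts in the bins at the back are not on the mat either. The chamber is at (412,268) with its lid upright, the console at (553,262) with the knob at (571,225), and the tray at (545,352).

```bash
python3 - <<'E'
from h import *
c=cam("top"); save(c,"mat.png",(120,200,240,310),5)
P=cloud(c); np.save("P.npy",P)
def box(m,name):
    m=m.astype(np.uint8)
    n,l,st,ce=cv2.connectedComponentsWithStats(m)
    for i in range(1,n):
        if st[i,4]>15:
            q=P[l==i]; rc=cv2.minAreaRect((q[:,:2]*1000).astype(np.float32))
            print(name,st[i,4],np.round(ce[i]),"c",np.round(rc[0]),"size",np.round(rc[1]),"ang",round(rc[2],1),"z",np.round(np.percentile(q[:,2],[5,50,95])*1000))
def roi(m,x0,y0,x1,y1):
    k=np.zeros(m.shape,bool); k[int(y0/1.4):int(y1/1.4),int(x0/1.4):int(x1/1.4)]=1; return m&k
Z=P[:,:,2]; v=np.isfinite(Z)
box(roi(v&(Z>.058)&(Z<.074),330,205,495,325),"chamber")
box(roi(v&(Z>.09)&(Z<.108),500,205,600,320),"console")
box(roi(v&(Z>.12),540,205,600,260),"knob")
box(roi(v&(Z>.014)&(Z<.03),480,300,610,400),"tray")
box(roi(v&(Z>.036)&(Z<.06),180,285,320,390),"housing")
box(roi(v&(Z>.016)&(Z<.06),180,285,320,390),"housing16")
box(roi(v&(Z>.08)&(Z<.4),335,160,500,225),"lid")
hsv=cv2.cvtColor(c["color"],cv2.COLOR_RGB2HSV)
box(roi((hsv[:,:,0]>60)&(hsv[:,:,0]<90)&(hsv[:,:,1]>50)&v,170,280,320,390),"mat")
E
```

```text
chamber 752 [292. 193.] c [559. -29.] size [268. 191.] ang 87.3 z [59. 66. 72.]
console 2263 [395. 188.] c [ 558. -309.] size [120. 160.] ang 82.9 z [ 93.  98. 103.]
knob 150 [407. 162.] c [ 612. -330.] size [30. 30.] ang 23.9 z [128. 167. 177.]
tray 389 [388. 258.] c [ 393. -293.] size [148. 213.] ang 8.4 z [15. 20. 26.]
tray 65 [378. 227.] c [ 461. -269.] size [ 5. 95.] ang 8.0 z [15. 20. 25.]
tray 49 [344. 274.] c [ 334. -171.] size [15. 25.] ang 87.5 z [15. 22. 28.]
housing 62 [167. 224.] c [482. 315.] size [25. 26.] ang 0.8 z [37. 47. 55.]
housing 57 [200. 230.] c [461. 223.] size [23. 26.] ang 51.7 z [37. 47. 55.]
housing 57 [163. 249.] c [410. 326.] size [24. 24.] ang 42.3 z [37. 47. 55.]
housing16 103 [169. 224.] c [483. 314.] size [29. 28.] ang 40.3 z [25. 39. 54.]
housing16 95 [143. 229.] c [469. 387.] size [28. 29.] ang 81.6 z [25. 30. 36.]
housing16 102 [201. 230.] c [462. 223.] size [29. 29.] ang 14.9 z [21. 37. 54.]
housing16 88 [164. 249.] c [412. 327.] size [27. 24.] ang 47.0 z [22. 39. 54.]
lid 3678 [295. 138.] c [669. -41.] size [252.  40.] ang 87.5 z [ 94. 210. 303.]
```

View pics/mat.png

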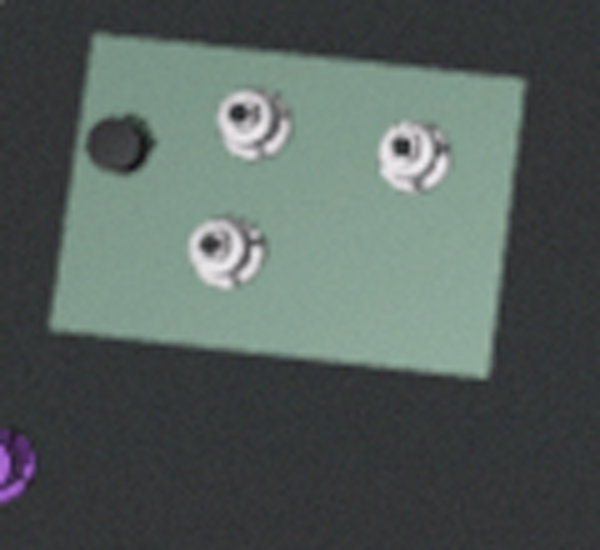

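>>> arm_command --pt "0 0 -9 0 0 -9.4 0.35" --pt "0 0 -9 0 0 -9.4 0.35" --pt "0 0 -9 0 0 -9.4 0.35" --pt "0 0 -9 0 0 -9.4 0.35" --pt "0 0 -9 0 0 -9.4 0.35" --pt "0 0 -9 0 0 -9.4 0.35" --pt "0 0 -9 0 0 -9.4 0.35" --pt "0 0 -9 0 0 -9.5 0.35" --pt "0 0 0 0 0 0 0.35" --squeeze 40

```text
t: 1.27
ee_pos: [0.1639, -0.6292, 0.3037]
eef_rot: [2.224, 2.218, -0.001]
force: [0.2, -0.1, -0.4]
grip_width: 0.0554
finger_force: 0.0
```

>>> arm_command --pt "41 37 0 0 0 0 0.35" --pt "41 37 0 0 0 0 0.35" --pt "41 37 0 0 0 0 0.35" --pt "41 37 0 0 0 0 0.35" --pt "41 37 0 0 0 0 0.35" --pt "41 37 0 0 0 0 0.35" --pt "41 37 0 0 0 0 0.35" --pt "41 37 0 0 0 0 0.35" --pt "50 0 0 0 0 0 0.35" --pt "50 0 0 0 0 0 0.35" --pt "50 0 0 0 0 0 0.35" --pt "50 0 0 0 0 0 0.35" --pt "50 0 0 0 0 0 0.35" --pt "50 0 0 0 0 0 0.35" --pt "50 0 0 0 0 0 0.35" --pt "50 0 0 0 0 0 0.35" --pt "50 0 -10 0 0 0 0.35" --pt "50 0 0 0 0 0 0.35" --pt "0 0 0 0 0 0 0.35"

```text
t: 3.65
ee_pos: [0.4609, 0.2013, 0.3128]
eef_rot: [-2.224, -2.218, 0.0]
force: [0.7, -0.8, -0.2]
grip_width: 0.0556
finger_force: 0.0
```

```bash
cat >> h.py <<'E'
def blobs(P,m,name,mn=15):
    n,l,st,ce=cv2.connectedComponentsWithStats(m.astype(np.uint8))
    for i in range(1,n):
        if st[i,4]>mn:
            q=P[l==i]; rc=cv2.minAreaRect((q[:,:2]*1000).astype(np.float32))
            print(name,st[i,4],np.round(ce[i]),"c",np.round(rc[0]),"size",np.round(rc[1]),"ang",round(rc[2],1),"z",np.round(np.percentile(q[:,2],[5,50,95])*1000))
def region(P,x0,x1,y0,y1,z0,z1):
    return (P[:,:,0]>x0)&(P[:,:,0]<x1)&(P[:,:,1]>y0)&(P[:,:,1]<y1)&(P[:,:,2]>z0)&(P[:,:,2]<z1)
E
python3 - <<'E'
from h import *
c=cam("wrist"); P=cloud(c); save(c,"w1.png",k=1.2)
blobs(P,region(P,.3,.6,.12,.42,.042,.065),"neck",60)
blobs(P,region(P,.3,.6,.12,.42,.025,.065),"body",60)
P=cloud(cam("top")); 
blobs(P,region(P,.25,.5,-.42,-.15,.014,.03),"tray")
blobs(P,region(P,.44,.68,-.2,.15,.058,.074),"chamber")
lm=region(P,.6,.85,-.2,.12,.09,.34); q=P[lm]
for z in (.1,.15,.2,.25,.29): 
    k=q[abs(q[:,2]-z)<.01]; print(z,len(k),np.round(np.median(k,0),3) if len(k) else "")
E
```

```text
neck 232 [236.  57.] c [414. 327.] size [17. 17.] ang 84.8 z [47. 51. 52.]
neck 227 [300.  71.] c [486. 311.] size [17. 17.] ang 89.7 z [49. 51. 53.]
neck 179 [282. 152.] c [465. 222.] size [17. 16.] ang 0.4 z [48. 51. 53.]
body 355 [289.   7.] c [473. 379.] size [15. 29.] ang 89.7 z [29. 31. 32.]
body 595 [238.  58.] c [414. 327.] size [29. 29.] ang 44.3 z [32. 37. 52.]
body 596 [299.  73.] c [485. 311.] size [29. 30.] ang 0.2 z [35. 37. 52.]
body 469 [282. 151.] c [465. 222.] size [29. 29.] ang 47.3 z [34. 37. 52.]
tray 458 [388. 253.] c [ 393. -293.] size [148. 212.] ang 8.1 z [15. 20. 26.]
tray 88 [342. 273.] c [ 335. -164.] size [31. 25.] ang 78.0 z [16. 22. 27.]
chamber 752 [291. 193.] c [559. -28.] size [269. 193.] ang 86.9 z [59. 66. 72.]
0.1 256 [ 0.653 -0.043  0.1  ]
0.15 299 [ 0.659 -0.046  0.15 ]
0.2 316 [ 0.665 -0.043  0.2  ]
0.25 642 [ 0.675 -0.043  0.255]
0.29 74 [ 0.677 -0.032  0.298]
```

View pics/w1.png

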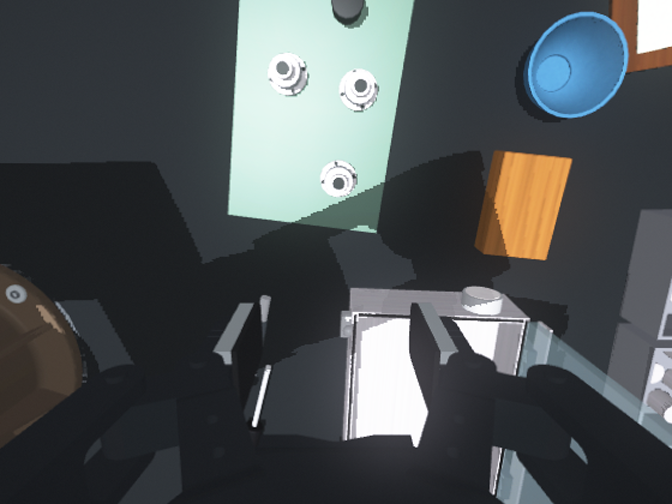

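>>> arm_command --pt "11 1 0 0 0 0 0.35" --pt "10 2 50 0 0 0 0.35" --pt "0 0 50 0 0 0 0.35" --pt "0 0 50 0 0 0 0.35" --pt "0 0 50 0 0 0 0.35" --pt "0 0 45 0 0 0 0.35" --pt "0 0 30 0 0 0 0.35" --pt "0 0 15 0 0 0 0.35" --pt "0 0 10 0 0 0 0.35" --pt "0 0 0 0 0 0 0.35" --pt "0 0 0 0 0 0 1" --pt "0 0 0 0 0 0 1" --pt "0 0 0 0 0 0 1" --pt "0 0 0 0 0 0 1"

```text
t: 5.5
ee_pos: [0.4649, 0.2197, 0.0144]
eef_rot: [2.223, 2.219, 0.002]
force: [-1.3, -0.8, 7.9]
grip_width: 0.0288
finger_force: 38.9
```

>>> arm_command --pt "0 0 -30 0 0 0 1" --pt "0 0 -50 0 0 0 1" --pt "0 0 -50 0 0 0 1" --pt "-46 11 0 0 0 0 1" --pt "-46 11 0 0 0 0 1" --pt "-46 11 0 0 0 0 1" --pt "-46 11 0 0 0 0 1" --pt "-46 10 0 0 0 0 1" --pt "-46 10 0 0 0 0 1" --pt "-46 10 0 0 0 0 1" --pt "0 0 0 0 0 0 1" --pt "0 0 40 0 0 0 1" --pt "0 0 40 0 0 0 1" --pt "0 0 25 0 0 0 1" --pt "0 0 0 0 0 0 1"

```text
t: 7.38
ee_pos: [0.5365, -0.1018, 0.0373]
eef_rot: [-2.221, -2.218, 0.002]
force: [0.9, 0.2, -1.9]
grip_width: 0.029
finger_force: 40.1
```

```bash
python3 - <<'E'
from h import *
print(r.observe()["ee_pos"])
c=cam("wrist"); save(c,"w2.png",k=1.2)
P=cloud(cam("top"));blobs(P,region(P,.3,.6,.12,.42,.036,.065),"neck")
E
```

```text
[ 0.53646499 -0.10179214  0.03730525]
```

View pics/w2.png

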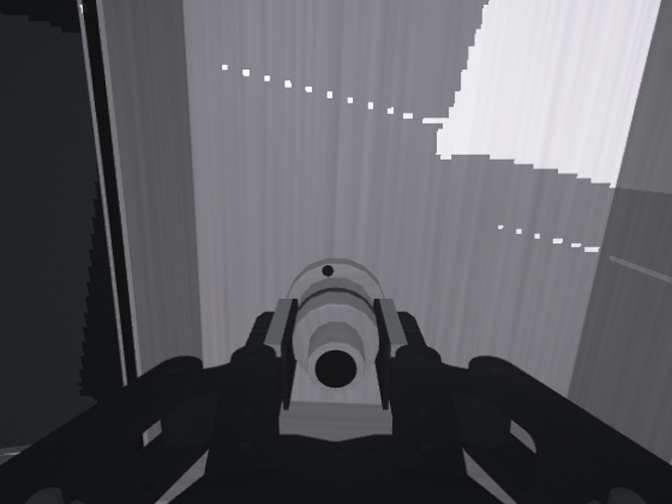

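>>> arm_command --pt "0 0 8 0 0 0 1" --pt "0 0 4 0 0 0 1" --pt "0 0 0 0 0 0 1" --pt "0 0 0 0 0 0 0.45" --pt "0 0 0 0 0 0 0.45" --pt "0 0 -20 0 0 0 0.45" --pt "0 0 -40 0 0 0 0.45" --pt "0 0 -55 0 0 0 0.45" --pt "40 -6 -30 0 0 0 0.35" --pt "48 -6 -30 0 0 0 0.35" --pt "48 -6 -10 0 0 0 0.35" --pt "48 -6 0 0 0 0 0.35" --pt "48 -6 0 0 0 0 0.35" --pt "48 -6 0 0 0 0 0.35" --pt "48 -6 0 0 0 0 0.35" --pt "0 -5 0 0 0 0 0.35" --pt "0 0 0 0 0 0 0.35"

```text
t: 9.6
ee_pos: [0.4909, 0.2252, 0.2113]
eef_rot: [2.222, 2.221, -0.001]
force: [0.1, -0.5, 0.3]
grip_width: 0.0555
finger_force: 0.0
```

```bash
python3 - <<'E'
from h import *
P=cloud(cam("wrist"))
blobs(P,region(P,.3,.6,.1,.42,.042,.065),"neck",60)
P=cloud(cam("top"));blobs(P,region(P,.46,.64,-.16,.1,.04,.066),"chamber")
E
```

```text
neck 417 [186.  69.] c [413. 327.] size [17. 17.] ang 88.8 z [45. 51. 52.]
neck 362 [272.  89.] c [486. 312.] size [17. 17.] ang 89.7 z [50. 51. 53.]
chamber 96 [247. 172.] c [618.  90.] size [19. 42.] ang 89.0 z [44. 58. 65.]
chamber 175 [324. 218.] c [ 485. -111.] size [ 83. 167.] ang 34.0 z [44. 58. 65.]
chamber 46 [249. 206.] c [522.  87.] size [ 6. 78.] ang 86.1 z [41. 62. 66.]
chamber 86 [316. 200.] c [536. -98.] size [25. 28.] ang 1.7 z [41. 48. 62.]
chamber 116 [264. 223.] c [471.  40.] size [106.  15.] ang 88.7 z [44. 57. 65.]
```

>>> arm_command --pt "44 -3 0 0 0 0 0.35" --pt "43 -2 20 0 0 0 0.35" --pt "0 0 50 0 0 0 0.35" --pt "0 0 50 0 0 0 0.35" --pt "0 0 40 0 0 0 0.35" --pt "0 0 25 0 0 0 0.35" --pt "0 0 10 0 0 0 0.35" --pt "0 0 0 0 0 0 0.35" --pt "0 0 0 0 0 0 1" --pt "0 0 0 0 0 0 1" --pt "0 0 0 0 0 0 1" --pt "0 0 -30 0 0 0 1" --pt "0 0 -50 0 0 0 1" --pt "0 0 -50 0 0 0 1" --pt "0 0 0 0 0 0 1"

```text
t: 11.58
ee_pos: [0.4888, 0.3138, 0.1509]
eef_rot: [2.222, 2.218, 0.012]
force: [-0.4, 0.1, -3.2]
grip_width: 0.0284
finger_force: 40.0
```

>>> arm_command --pt "-50 7 0 0 0 0 1" --pt "-50 7 0 0 0 0 1" --pt "-50 7 0 0 0 0 1" --pt "-50 7 0 0 0 0 1" --pt "-50 8 0 0 0 0 1" --pt "-50 8 0 0 0 0 1" --pt "-50 8 0 0 0 0 1" --pt "0 0 0 0 0 0 1" --pt "0 0 40 0 0 0 1" --pt "0 0 40 0 0 0 1" --pt "0 0 25 0 0 0 1" --pt "0 0 0 0 0 0 1" --pt "0 0 0 0 0 0 1"

```text
t: 13.2
ee_pos: [0.5382, -0.0373, 0.042]
eef_rot: [2.223, 2.22, 0.0]
force: [0.3, 0.3, -1.0]
grip_width: 0.0282
finger_force: 40.0
```

>>> arm_command --pt "0 0 10 0 0 0 1" --pt "0 0 2 0 0 0 1" --pt "0 0 0 0 0 0 1" --pt "0 0 0 0 0 0 1"

```text
t: 13.7
ee_pos: [0.538, -0.0377, 0.0295]
eef_rot: [2.223, 2.219, 0.0]
force: [-0.3, -0.2, -1.2]
grip_width: 0.0286
finger_force: 40.0
```

>>> arm_command --pt "0 0 2 0 0 0 1" --pt "0 0 1 0 0 0 1" --pt "0 0 0 0 0 0 1" --pt "0 0 0 0 0 0 0.45" --pt "0 0 0 0 0 0 0.45" --pt "0 0 -20 0 0 0 0.45" --pt "0 0 -40 0 0 0 0.45" --pt "0 0 -55 0 0 0 0.45" --pt "25 -12 -30 0 0 0 0.35" --pt "42 -20 -30 0 0 0 0.35" --pt "42 -20 -5 0 0 0 0.35" --pt "42 -20 0 0 0 0 0.35" --pt "42 -20 0 0 0 0 0.35" --pt "42 -20 0 0 0 0 0.35" --pt "30 -12 0 0 0 0 0.35" --pt "0 0 0 0 0 0 0.35"

```text
t: 15.7
ee_pos: [0.4135, 0.2291, 0.2063]
eef_rot: [-2.22, -2.223, -0.0]
force: [0.9, -0.2, 0.8]
grip_width: 0.0558
finger_force: 0.0
```

```bash
python3 - <<'E'
from h import *
print(r.observe()["ee_pos"])
P=cloud(cam("wrist"))
blobs(P,region(P,.3,.6,.1,.42,.042,.065),"neck",60)
P=cloud(cam("top"));blobs(P,region(P,.49,.6,-.13,.06,.035,.066),"chamber")
E
```

```text
[0.41350158 0.2291372  0.20628439]
neck 410 [278.  74.] c [413. 327.] size [17. 18.] ang 0.4 z [49. 51. 52.]
chamber 95 [294. 201.] c [536. -37.] size [28. 28.] ang 88.6 z [38. 47. 62.]
chamber 96 [316. 201.] c [535. -98.] size [28. 28.] ang 1.4 z [38. 47. 61.]
```

>>> arm_command --pt "49 0 0 0 0 0 0.35" --pt "49 0 20 0 0 0 0.35" --pt "0 0 50 0 0 0 0.35" --pt "0 0 50 0 0 0 0.35" --pt "0 0 37 0 0 0 0.35" --pt "0 0 23 0 0 0 0.35" --pt "0 0 10 0 0 0 0.35" --pt "0 0 0 0 0 0 0.35" --pt "0 0 0 0 0 0 1" --pt "0 0 0 0 0 0 1" --pt "0 0 0 0 0 0 1" --pt "0 0 -30 0 0 0 1" --pt "0 0 -50 0 0 0 1" --pt "0 0 -50 0 0 0 1" --pt "0 0 0 0 0 0 1"

```text
t: 17.68
ee_pos: [0.4165, 0.327, 0.1507]
eef_rot: [2.222, 2.219, 0.012]
force: [0.9, 0.3, -1.9]
grip_width: 0.0289
finger_force: 40.1
```

>>> arm_command --pt "-50 21 0 0 0 0 1" --pt "-50 21 0 0 0 0 1" --pt "-50 21 0 0 0 0 1" --pt "-50 21 0 0 0 0 1" --pt "-50 21 0 0 0 0 1" --pt "-48 21 0 0 0 0 1" --pt "0 0 0 0 0 0 1" --pt "0 0 40 0 0 0 1" --pt "0 0 40 0 0 0 1" --pt "0 0 25 0 0 0 1" --pt "0 0 10 0 0 0 1" --pt "0 0 5 0 0 0 1" --pt "0 0 2 0 0 0 1" --pt "0 0 0 0 0 0 1" --pt "0 0 0 0 0 0 1"

```text
t: 19.55
ee_pos: [0.5398, 0.0277, 0.0264]
eef_rot: [2.223, 2.219, 0.001]
force: [-10.2, 1.7, 28.8]
grip_width: 0.0287
finger_force: 43.1
```

>>> arm_command --pt "0 0 -2 0 0 0 1" --pt "0 0 0 0 0 0 1" --pt "0 0 0 0 0 0 0.45" --pt "0 0 0 0 0 0 0.45" --pt "0 0 -20 0 0 0 0.45" --pt "0 0 -40 0 0 0 0.45" --pt "0 0 -55 0 0 0 0.45" --pt "0 -20 -60 0 0 0 0.4" --pt "0 -20 -60 0 0 0 0.4" --pt "0 -20 -60 0 0 0 0.4" --pt "0 -10 -60 0 0 0 0.4" --pt "0 0 0 0 0 0 0.4" --pt "0 0 0 0 0 0 0.4"

```text
t: 21.18
ee_pos: [0.4705, 0.0274, 0.3789]
eef_rot: [2.223, 2.219, 0.0]
force: [0.3, 0.5, -0.7]
grip_width: 0.0513
finger_force: 0.0
```

```bash
python3 - <<'E'
from h import *
print(r.observe()["ee_pos"])
c=cam("top");P=cloud(c);save(c,"top2.png",k=1.4)
blobs(P,region(P,.49,.6,-.13,.06,.035,.066),"chamber")
blobs(P,region(P,.6,.8,-.25,.2,.285,.34),"handle")
c=cam("scene");P=cloud(c)
blobs(P,region(P,.6,.8,-.25,.2,.285,.34),"handleS")
blobs(P,region(P,.6,.8,-.25,.2,.09,.32),"lidS")
E
```

```text
[0.47053563 0.02744087 0.378899  ]
chamber 24 [290. 201.] c [535. -26.] size [ 6. 24.] ang 88.7 z [39. 47. 58.]
chamber 94 [316. 201.] c [535. -98.] size [28. 27.] ang 90.0 z [38. 47. 62.]
handle 290 [296. 120.] c [682. -42.] size [131.  17.] ang 86.6 z [297. 304. 309.]
handleS 317 [236. 240.] c [685. -44.] size [132.  16.] ang 86.7 z [298. 304. 309.]
lidS 2685 [241. 253.] c [675. -44.] size [253.  34.] ang 87.5 z [ 97. 222. 305.]
```

View pics/top2.png

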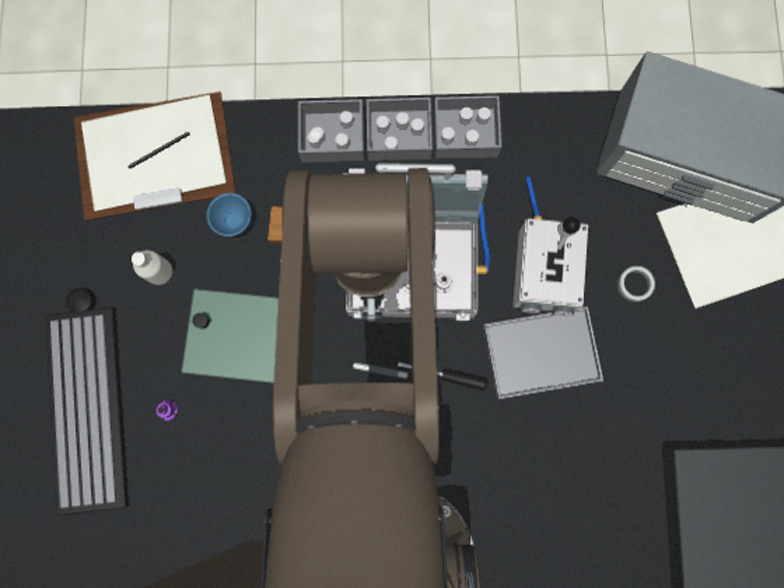

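>>> arm_command --pt "0 0 0 0 0 3.2 0.4" --pt "-12 44 0 0 0 0 0.4" --pt "-12 44 0 0 0 0 0.4" --pt "-12 43 0 0 0 0 0.4" --pt "-11 43 0 0 0 0 0.4" --pt "-11 43 0 0 0 0 0.4" --pt "0 0 0 0 0 0 0.4" --pt "0 0 0 0 0 0 0.4"

```text
t: 22.28
ee_pos: [0.6834, -0.0428, 0.3773]
eef_rot: [-2.283, -2.155, 0.003]
force: [0.5, 0.3, 0.4]
grip_width: 0.0513
finger_force: 0.0
```

```bash
python3 - <<'E'
from h import *
print(r.observe()["ee_pos"])
c=cam("scene");P=cloud(c); save(c,"s2.png",(180,150,330,300),4)
blobs(P,region(P,.47,.63,-.15,.09,.03,.067),"ch")
E
```

```text
[ 0.68340222 -0.04284136  0.37730878]
ch 507 [276. 229.] c [503.   9.] size [275. 126.] ang 55.1 z [32. 52. 66.]
ch 80 [240. 233.] c [ 542. -100.] size [24. 28.] ang 37.6 z [36. 48. 61.]
ch 81 [259. 239.] c [540. -38.] size [29. 25.] ang 15.5 z [37. 48. 61.]
ch 64 [280. 244.] c [543.  27.] size [21. 27.] ang 16.0 z [41. 50. 62.]
```

View pics/s2.png

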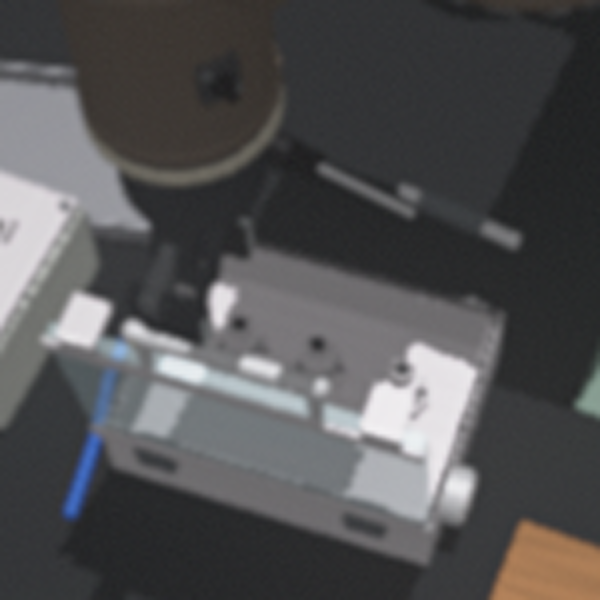

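The scene crop shows three upright housings through the clear lid, neck holes at (238,325), (318,345) and (402,372), and the gripper above the handle bar.

>>> arm_command --pt "0 0 40 0 0 0 0.4" --pt "0 0 35 0 0 0 0.4" --pt "0 0 20 0 0 0 0.4" --pt "0 0 0 0 0 0 0.4" --pt "0 0 0 0 0 0 1" --pt "0 0 0 0 0 0 1" --pt "0 0 0 0 0 0 1" --pt "0 0 0 0 0 0 1" --squeeze 40

```text
t: 23.32
ee_pos: [0.6844, -0.0429, 0.2856]
eef_rot: [2.283, 2.156, 0.002]
force: [-1.6, 1.2, 5.8]
grip_width: 0.0123
finger_force: 38.9
```

```bash
python3 -c "
import numpy as np
a=np.r_[1.71,1.6:0.0:-.1,0.05,0.02,0]
p=227*np.c_[-np.cos(a),np.sin(a)]
for q,d in zip(a[1:],np.diff(p,axis=0)): print(round(q,2),np.round(d,1), end='; ')
"
```

```text
1.6 [-24.9   2.1]; 1.5 [-22.7  -0.5]; 1.4 [-22.5  -2.7]; 1.3 [-22.1  -5. ]; 1.2 [-21.5  -7.2]; 1.1 [-20.7  -9.3]; 1.0 [-19.7 -11.3]; 0.9 [-18.5 -13.2]; 0.8 [-17. -15.]; 0.7 [-15.5 -16.6]; 0.6 [-13.7 -18.1]; 0.5 [-11.9 -19.3]; 0.4 [ -9.9 -20.4]; 0.3 [ -7.8 -21.3]; 0.2 [ -5.6 -22. ]; 0.1 [ -3.4 -22.4]; 0.05 [ -0.9 -11.3]; 0.02 [-0.2 -6.8]; 0.0 [-0.  -4.5];
```

>>> arm_command --pt "0 -12 -1 0 0 0 1" --pt "0 -13 -1 0 0 0 1" --pt "0 -23 0 0 0 0 1" --pt "0 -22 3 0 0 0 1" --pt "0 -22 5 0 0 0 1" --pt "0 -22 7 0 0 0 1" --pt "0 -21 9 0 0 0 1"

```text
t: 24.2
ee_pos: [0.5494, -0.0365, 0.2629]
eef_rot: [2.282, 2.154, 0.001]
force: [9.3, -12.9, -13.5]
grip_width: 0.0124
finger_force: 38.9
```

>>> arm_command --pt "0 -20 11 0 0 0 1" --pt "0 -18 13 0 0 0 1" --pt "0 -17 15 0 0 0 1" --pt "0 -16 17 0 0 0 1" --pt "0 -14 18 0 0 0 1" --pt "0 -12 19 0 0 0 1"

```text
t: 24.95
ee_pos: [0.4554, -0.0315, 0.17]
eef_rot: [2.278, 2.152, 0.005]
force: [18.7, -22.6, -7.0]
grip_width: 0.0122
finger_force: 38.9
```

>>> arm_command --pt "-2 -8 20 0 0 0 1" --pt "-1 -6 21 0 0 0 1" --pt "0 -5 22 0 0 0 1"

```text
t: 25.32
ee_pos: [0.4341, -0.0314, 0.1064]
eef_rot: [2.283, 2.155, 0.003]
force: [7.3, -0.6, 1.4]
grip_width: 0.0122
finger_force: 39.8
```

>>> arm_command --pt "0 -2 20 0 0 0 1" --pt "0 0 10 0 0 0 1" --pt "0 0 8 0 0 0 1" --pt "0 0 6 0 0 0 1" --pt "0 0 3 0 0 0 1" --pt "0 0 0 0 0 0 1"

```text
t: 26.08
ee_pos: [0.4308, -0.0313, 0.0602]
eef_rot: [-2.284, -2.157, 0.0]
force: [-8.3, 0.6, 31.1]
grip_width: 0.0117
finger_force: 49.8
```

>>> arm_command --pt "0 0 0 0 0 0 1" --pt "0 0 0 0 0 0 1" --pt "0 0 0 0 0 0 0.45" --pt "0 0 0 0 0 0 0.45" --pt "0 0 -30 0 0 0 0.45" --pt "0 0 -60 0 0 0 0.45" --pt "0 0 -60 0 0 0 0.45" --pt "-30 0 -60 0 0 0 0.45" --pt "-50 0 0 0 0 0 0.45" --pt "-50 0 0 0 0 0 0.45" --pt "-50 0 0 0 0 0 0.45" --pt "0 0 0 0 0 0 0.45"

```text
t: 27.58
ee_pos: [0.4208, -0.2119, 0.2651]
eef_rot: [2.288, 2.152, -0.0]
force: [-0.1, 0.7, 1.1]
grip_width: 0.047
finger_force: 0.0
```

```bash
python3 - <<'E'
from h import *
print(r.observe()["ee_pos"])
c=cam("wrist");P=cloud(c); save(c,"w3.png",k=1.2)
for q in (cam("top"),cam("scene")):
    P=cloud(q)
    m=region(P,.47,.64,-.14,.07,.055,.12)
    A=P[m]; co=np.linalg.lstsq(np.c_[A[:,:2],np.ones(len(A))],A[:,2],rcond=None)[0]; print(len(A),co,np.median(A[:,2]))
    blobs(P,region(P,.57,.65,-.4,-.26,.12,.2),"knob")
    blobs(P,region(P,.41,.45,-.1,.05,.06,.12),"bar")
    blobs(P,region(P,.45,.68,-.42,-.2,.09,.11),"console",200)
E
```

```text
[ 0.42080701 -0.21185789  0.26510161]
4782 [-0.00142122 -0.0009442   0.07981812] 0.07915295859579735
knob 130 [408. 161.] c [ 611. -330.] size [30. 29.] ang 57.6 z [154. 169. 176.]
bar 290 [294. 237.] c [436. -31.] size [129.  30.] ang 88.3 z [73. 78. 84.]
3564 [-0.00717683 -0.00163511  0.08355191] 0.07953141307278258
knob 115 [153. 217.] c [ 614. -328.] size [24. 35.] ang 79.1 z [133. 168. 176.]
bar 197 [270. 205.] c [437. -33.] size [130.  26.] ang 89.8 z [72. 79. 83.]
console 1591 [171. 215.] c [ 561. -311.] size [120. 160.] ang 82.4 z [ 93.  99. 103.]
```

View pics/w3.png

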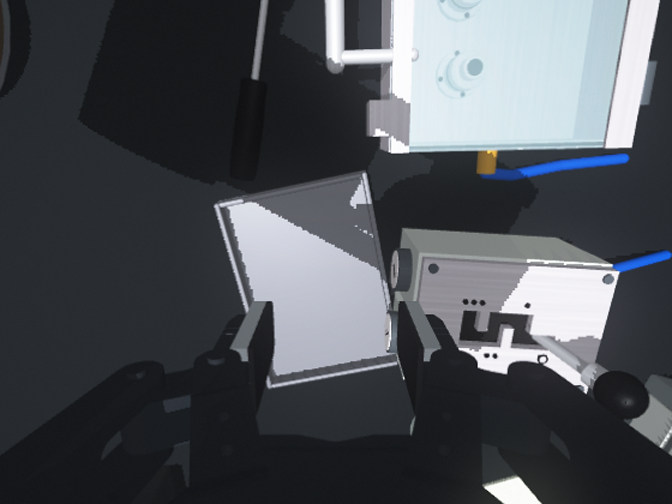

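>>> arm_command --pt "0 0 0 0 0 4.1 0.4" --pt "-19 41 0 0 0 0 0.4" --pt "-19 41 0 0 0 0 0.4" --pt "-19 41 0 0 0 0 0.4" --pt "-19 41 0 0 0 0 0.4" --pt "-18 41 0 0 0 0 0.4" --pt "0 0 0 0 0 0 0.4" --pt "0 0 40 0 0 0 0.4" --pt "0 0 40 0 0 0 0.4" --pt "0 0 30 0 0 0 0.4" --pt "0 0 15 0 0 0 0.4" --pt "0 0 0 0 0 0 0.4" --pt "0 0 0 0 0 0 1" --pt "0 0 0 0 0 0 1" --pt "0 0 0 0 0 0 1" --squeeze 30

```text
t: 29.6
ee_pos: [0.6131, -0.3292, 0.1416]
eef_rot: [2.358, 2.072, 0.001]
force: [1.3, 0.1, 7.7]
grip_width: 0.0305
finger_force: 29.7
```

>>> arm_command --pt "0 -12 -4 0 0 0 1" --pt "0 -12 -3 0 0 0 1" --pt "0 -12 -1 0 0 0 1" --pt "0 0 0 0 0 0 1"

```text
t: 30.1
ee_pos: [0.5769, -0.3246, 0.1497]
eef_rot: [2.359, 2.071, 0.001]
force: [0.7, -0.2, 8.9]
grip_width: 0.03
finger_force: 31.3
```

>>> arm_command --pt "10 0 -1 0 0 0 1" --pt "11 0 0 0 0 0 1" --pt "10 0 1 0 0 0 1" --pt "0 0 0 0 0 0 1"

```text
t: 30.6
ee_pos: [0.5812, -0.2927, 0.1488]
eef_rot: [2.359, 2.073, 0.001]
force: [0.9, 0.1, 6.4]
grip_width: 0.0302
finger_force: 31.5
```

>>> arm_command --pt "0 0 0 0 0 0 1" --pt "0 0 0 0 0 0 1" --pt "0 0 0 0 0 0 1" --pt "0 0 0 0 0 0 1" --pt "0 0 0 0 0 0 1" --pt "0 0 0 0 0 0 1" --pt "0 0 0 0 0 0 1" --pt "0 0 0 0 0 0 1" --pt "0 0 0 0 0 0 1" --pt "0 0 0 0 0 0 1" --pt "0 0 0 0 0 0 1" --pt "0 0 0 0 0 0 1" --pt "0 0 0 0 0 0 1" --pt "0 0 0 0 0 0 1" --pt "0 0 0 0 0 0 1" --pt "0 0 0 0 0 0 1" --pt "0 0 0 0 0 0 1"

```text
t: 32.72
ee_pos: [0.5811, -0.2931, 0.1488]
eef_rot: [2.359, 2.073, 0.001]
force: [1.6, 1.2, 7.1]
grip_width: 0.0301
finger_force: 31.6
```

```bash
python3 - <<'E'
from h import *
c=cam("wrist");save(c,"w4.png",k=1.2)
E
```

```text
(no output)
```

View pics/w4.png

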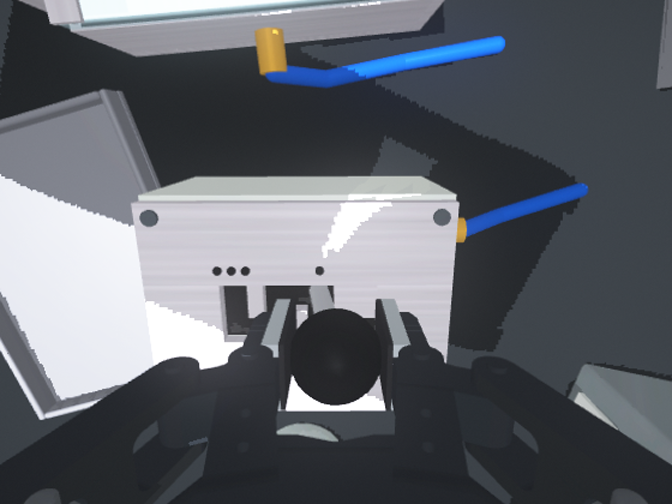

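The knob is firmly between the pads at (335,355), with the rod next to the one-dot mark at (320,270), so the lever is in FILL. Next is SETTLE.

>>> arm_command --pt "0 -13 -1 0 0 0 1" --pt "0 -13 0 0 0 0 1" --pt "0 -12 1 0 0 0 1" --pt "0 0 0 0 0 0 1"

```text
t: 33.28
ee_pos: [0.5413, -0.2881, 0.1485]
eef_rot: [-2.36, -2.073, 0.001]
force: [-1.6, 2.1, 10.0]
grip_width: 0.0304
finger_force: 31.8
```

>>> arm_command --pt "-10 0 -1 0 0 0 1" --pt "-11 0 0 0 0 0 1" --pt "-10 0 1 0 0 0 1" --pt "0 0 0 0 0 0 1" --pt "0 0 0 0 0 0 1" --pt "0 0 0 0 0 0 1" --pt "0 0 0 0 0 0 1" --pt "0 0 0 0 0 0 1" --pt "0 0 0 0 0 0 1" --pt "0 0 0 0 0 0 1" --pt "0 0 0 0 0 0 1" --pt "0 0 0 0 0 0 1" --pt "0 0 0 0 0 0 1" --pt "0 0 0 0 0 0 1" --pt "0 0 0 0 0 0 1" --pt "0 0 0 0 0 0 1" --pt "0 0 0 0 0 0 1" --pt "0 0 0 0 0 0 1" --pt "0 0 0 0 0 0 1" --pt "0 0 0 0 0 0 1"

```text
t: 35.78
ee_pos: [0.5377, -0.3189, 0.1481]
eef_rot: [-2.36, -2.073, 0.001]
force: [-1.1, -0.9, 6.6]
grip_width: 0.0307
finger_force: 31.9
```

>>> arm_command --pt "0 0 0 0 0 0 1" --pt "0 -12 1 0 0 0 1" --pt "0 -12 3 0 0 0 1" --pt "0 -12 4 0 0 0 1" --pt "0 0 0 0 0 0 1"

```text
t: 36.4
ee_pos: [0.5018, -0.3143, 0.14]
eef_rot: [-2.36, -2.073, 0.0]
force: [1.8, -1.1, 4.4]
grip_width: 0.0301
finger_force: 31.5
```

>>> arm_command --pt "10 0 -1 0 0 0 1" --pt "11 0 0 0 0 0 1" --pt "10 0 1 0 0 0 1" --pt "0 0 0 0 0 0 1" --pt "0 0 0 0 0 0 1" --pt "0 0 0 0 0 0 1" --pt "0 0 0 0 0 0 1" --pt "0 0 0 0 0 0 1" --pt "0 0 0 0 0 0 1" --pt "0 0 0 0 0 0 1" --pt "0 0 0 0 0 0 1" --pt "0 0 0 0 0 0 1" --pt "0 0 0 0 0 0 1" --pt "0 0 0 0 0 0 1" --pt "0 0 0 0 0 0 1" --pt "0 0 0 0 0 0 1" --pt "0 0 0 0 0 0 1" --pt "0 0 0 0 0 0 1" --pt "0 0 0 0 0 0 1" --pt "0 0 0 0 0 0 1"

```text
t: 38.9
ee_pos: [0.5071, -0.2837, 0.1401]
eef_rot: [-2.36, -2.073, -0.0]
force: [-4.4, 2.3, 3.9]
grip_width: 0.03
finger_force: 31.6
```

>>> arm_command --pt "0 0 0 0 0 0 1" --pt "-10 0 -1 0 0 0 1" --pt "-11 0 0 0 0 0 1" --pt "-10 0 1 0 0 0 1" --pt "0 0 0 0 0 0 1" --pt "0 12 -4 0 0 0 1" --pt "0 12 -3 0 0 0 1" --pt "0 12 -1 0 0 0 1" --pt "0 0 0 0 0 0 1"

```text
t: 40.02
ee_pos: [0.54, -0.3193, 0.1482]
eef_rot: [2.359, 2.073, 0.0]
force: [-1.6, -0.7, 5.4]
grip_width: 0.0296
finger_force: 32.2
```

>>> arm_command --pt "10 0 -1 0 0 0 1" --pt "11 0 0 0 0 0 1" --pt "10 0 1 0 0 0 1" --pt "0 0 0 0 0 0 1" --pt "0 13 -1 0 0 0 1" --pt "0 13 0 0 0 0 1" --pt "0 12 1 0 0 0 1" --pt "0 0 0 0 0 0 1"

```text
t: 41.02
ee_pos: [0.5818, -0.2935, 0.1478]
eef_rot: [2.359, 2.073, 0.001]
force: [1.3, 1.5, 1.3]
grip_width: 0.03
finger_force: 31.9
```

>>> arm_command --pt "-10 0 -1 0 0 0 1" --pt "-11 0 0 0 0 0 1" --pt "-10 0 1 0 0 0 1" --pt "0 0 0 0 0 0 1" --pt "0 12 1 0 0 0 1" --pt "0 12 3 0 0 0 1" --pt "0 12 4 0 0 0 1" --pt "0 1 0 0 0 0 1" --pt "0 0 0 0 0 0 1" --pt "0 0 0 0 0 0 1"

```text
t: 42.28
ee_pos: [0.613, -0.3286, 0.1399]
eef_rot: [-2.36, -2.073, -0.0]
force: [-0.8, 0.6, -5.4]
grip_width: 0.0304
finger_force: 31.7
```

>>> arm_command --pt "0 0 0 0 0 0 0.4" --pt "0 0 0 0 0 0 0.4" --pt "0 0 -25 0 0 0 0.4" --pt "0 0 -55 0 0 0 0.4" --pt "0 0 -60 0 0 -4.1 0.4" --pt "48 -33 0 0 0 0 0.4" --pt "48 -33 0 0 0 0 0.4" --pt "48 -33 0 0 0 0 0.4" --pt "48 -33 0 0 0 0 0.4" --pt "48 -33 0 0 0 0 0.4" --pt "47 -33 0 0 0 0 0.4" --pt "0 0 0 0 0 0 0.4" --pt "0 0 0 0 0 0 0.4"

```text
t: 43.9
ee_pos: [0.4327, -0.0309, 0.2807]
eef_rot: [2.282, 2.157, 0.002]
force: [1.3, -0.5, 0.3]
grip_width: 0.051
finger_force: 0.0
```

```bash
python3 - <<'E'
from h import *
print(r.observe()["ee_pos"])
for q in ("top","scene"):
    c=cam(q);P=cloud(c)
    blobs(P,region(P,.45,.68,-.4,-.26,.12,.2),"knob")
    blobs(P,region(P,.41,.45,-.1,.05,.06,.12),"bar")
    blobs(P,region(P,.47,.64,-.14,.07,.072,.09),"lid")
save(c,"s3.png",(120,150,320,300),3)
E
```

```text
[ 0.43268206 -0.03092263  0.28067249]
knob 152 [407. 163.] c [ 611. -331.] size [31. 32.] ang 24.6 z [126. 168. 176.]
bar 106 [276. 237.] c [437.   9.] size [48. 25.] ang 88.5 z [74. 79. 84.]
bar 101 [310. 238.] c [434. -73.] size [46. 27.] ang 88.1 z [73. 78. 85.]
lid 297 [309. 164.] c [638. -58.] size [167.  25.] ang 81.2 z [75. 80. 86.]
knob 115 [153. 217.] c [ 615. -330.] size [28. 29.] ang 18.4 z [133. 168. 176.]
bar 196 [270. 204.] c [436. -33.] size [ 26. 128.] ang 1.0 z [72. 79. 83.]
lid 3568 [258. 238.] c [555. -35.] size [210. 170.] ang 90.0 z [76. 80. 84.]
```

View pics/s3.png

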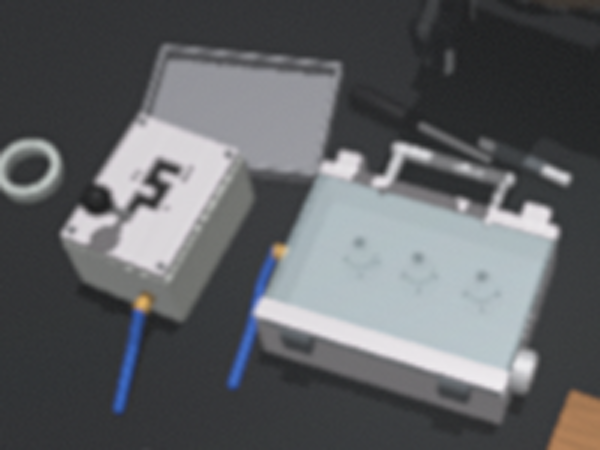

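>>> arm_command --pt "0 0 60 0 0 0 0.4" --pt "0 0 60 0 0 0 0.4" --pt "0 -1 60 0 0 0 0.4" --pt "0 0 30 0 0 0 0.4" --pt "0 0 9 0 0 0 0.4" --pt "0 0 0 0 0 0 0.4" --pt "0 0 0 0 0 0 1" --pt "0 0 0 0 0 0 1" --pt "0 0 0 0 0 0 1" --pt "0 0 0 0 0 0 1" --squeeze 60

```text
t: 45.25
ee_pos: [0.4308, -0.0308, 0.0621]
eef_rot: [2.284, 2.157, 0.0]
force: [-5.9, -2.3, 16.1]
grip_width: 0.0118
finger_force: 58.5
```

>>> arm_command --pt "0 0 -4 0 0 0 1" --pt "0 0 -8 0 0 0 1" --pt "0 1 -10 0 0 0 1" --pt "0 3 -22 0 0 0 1" --pt "0 6 -22 0 0 0 1" --pt "0 8 -21 0 0 0 1"

```text
t: 46.0
ee_pos: [0.447, -0.0315, 0.1492]
eef_rot: [-2.282, -2.155, 0.003]
force: [-8.7, -0.6, -3.2]
grip_width: 0.0114
finger_force: 58.5
```

>>> arm_command --pt "0 10 -20 0 0 0 1" --pt "0 12 -19 0 0 0 1" --pt "0 14 -18 0 0 0 1" --pt "0 15 -17 0 0 0 1" --pt "0 17 -15 0 0 0 1"

```text
t: 46.62
ee_pos: [0.5086, -0.0343, 0.2381]
eef_rot: [-2.275, -2.148, 0.015]
force: [-52.5, 7.4, 48.5]
grip_width: 0.0117
finger_force: 61.6
```

>>> arm_command --pt "0 19 -13 0 0 0 1" --pt "0 20 -11 0 0 0 1" --pt "0 21 -9 0 0 0 1" --pt "0 22 -7 0 0 0 1" --pt "0 22 -5 0 0 0 1" --pt "0 22 -3 0 0 0 1" --pt "0 22 0 0 0 0 1" --pt "0 0 0 0 0 0 1"

```text
t: 47.62
ee_pos: [0.6666, -0.043, 0.2873]
eef_rot: [2.283, 2.156, 0.006]
force: [2.9, 7.6, 8.2]
grip_width: 0.0114
finger_force: 68.1
```

>>> arm_command --pt "0 0 0 0 0 0 0.4" --pt "0 0 0 0 0 0 0.4" --pt "0 0 -40 0 0 0 0.4" --pt "0 0 -50 0 0 0 0.4" --pt "0 -40 0 0 0 0 0.4" --pt "0 -40 0 0 0 0 0.4" --pt "-20 -50 0 0 0 0 0.4" --pt "-30 -50 50 0 0 -3.2 0.4" --pt "-50 -30 50 0 0 0 0.4" --pt "-50 0 50 0 0 0 0.4" --pt "-30 0 0 0 0 0 0.4" --pt "0 0 0 0 0 0 0.4" --pt "0 0 0 0 0 0 0.4" --squeeze 40

```text
t: 49.25
ee_pos: [0.467, -0.1933, 0.2499]
eef_rot: [2.224, 2.219, 0.0]
force: [-0.3, 0.1, 0.2]
grip_width: 0.0516
finger_force: 0.0
```

```bash
python3 - <<'E'
from h import *
print(r.observe()["ee_pos"])
c=cam("wrist");P=cloud(c); save(c,"w5.png",k=1.2)
blobs(P,region(P,.47,.63,-.14,.09,.054,.067),"neckW",40)
P=cloud(cam("top"))
blobs(P,region(P,.47,.63,-.13,.07,.035,.067),"ch")
P=cloud(cam("scene"))
blobs(P,region(P,.47,.63,-.13,.07,.035,.067),"chS")
blobs(P,region(P,.5,.8,-.25,.2,.285,.34),"handleS")
E
```

```text
[ 0.46697317 -0.19332872  0.24988122]
neckW 369 [359.   9.] c [539. -40.] size [15. 18.] ang 89.8 z [57. 60. 61.]
neckW 332 [354.  83.] c [ 538. -101.] size [18. 17.] ang 77.5 z [58. 60. 61.]
ch 94 [269. 201.] c [538.  31.] size [25. 28.] ang 88.7 z [39. 47. 61.]
ch 94 [294. 201.] c [536. -36.] size [28. 28.] ang 66.4 z [39. 47. 62.]
ch 94 [316. 201.] c [536. -98.] size [28. 28.] ang 85.2 z [37. 47. 62.]
ch 131 [280. 223.] c [475.   3.] size [131.   9.] ang 89.6 z [40. 61. 67.]
ch 17 [311. 223.] c [472. -80.] size [24.  4.] ang 88.0 z [58. 64. 67.]
chS 356 [268. 221.] c [479. -30.] size [200.  16.] ang 89.8 z [37. 53. 66.]
chS 17 [240. 230.] c [534. -99.] size [13. 18.] ang 36.5 z [41. 59. 63.]
chS 22 [260. 235.] c [537. -38.] size [16. 22.] ang 11.0 z [44. 59. 63.]
handleS 92 [202. 169.] c [ 517. -193.] size [33. 26.] ang 1.3 z [298. 314. 336.]
handleS 323 [239. 234.] c [668. -43.] size [131.  15.] ang 87.6 z [298. 305. 309.]
```

View pics/w5.png

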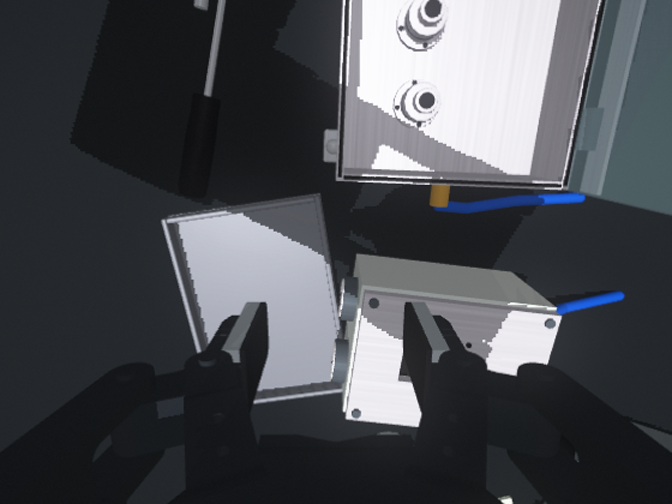

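>>> arm_command --pt "46 35 0 0 0 0 0.4" --pt "46 36 0 0 0 0 0.4" --pt "0 0 40 0 0 0 0.4" --pt "0 0 60 0 0 0 0.4" --pt "0 0 60 0 0 0 0.4" --pt "0 0 40 0 0 0 0.4" --pt "0 0 15 0 0 0 0.4" --pt "0 0 7 0 0 0 0.4" --pt "0 0 0 0 0 0 0.4" --pt "0 0 0 0 0 0 1" --pt "0 0 0 0 0 0 1" --pt "0 0 0 0 0 0 1" --pt "0 0 -30 0 0 0 1" --pt "0 0 -50 0 0 0 1" --pt "0 0 -60 0 0 0 1" --pt "0 0 0 0 0 0 1"

```text
t: 51.4
ee_pos: [0.541, -0.1024, 0.1727]
eef_rot: [2.218, 2.214, 0.007]
force: [0.4, -0.5, -1.0]
grip_width: 0.0286
finger_force: 40.4
```

>>> arm_command --pt "-30 -30 0 0 0 0 1" --pt "-45 -30 0 0 0 0 1" --pt "-45 -28 0 0 0 0 1" --pt "-45 -28 0 0 0 0 1" --pt "-45 -27 0 0 0 0 1" --pt "-41 0 0 0 0 0 1" --pt "0 0 0 0 0 0 1" --pt "0 0 50 0 0 0 1" --pt "0 0 50 0 0 0 1" --pt "0 0 25 0 0 0 1" --pt "0 0 10 0 0 0 1" --pt "0 0 5 0 0 0 1" --pt "0 0 0 0 0 0 1" --pt "0 0 0 0 0 0 1"

```text
t: 53.15
ee_pos: [0.3952, -0.3529, 0.0284]
eef_rot: [2.222, 2.218, 0.0]
force: [-0.1, 0.4, -1.0]
grip_width: 0.028
finger_force: 40.3
```

>>> arm_command --pt "0 0 4 0 0 0 1" --pt "0 0 2 0 0 0 1" --pt "0 0 0 0 0 0 1" --pt "0 0 0 0 0 0 1"

```text
t: 53.65
ee_pos: [0.3949, -0.3526, 0.022]
eef_rot: [2.223, 2.219, -0.0]
force: [-0.8, 1.9, 12.0]
grip_width: 0.0283
finger_force: 41.6
```

>>> arm_command --pt "0 0 0 0 0 0 0.45" --pt "0 0 0 0 0 0 0.45" --pt "0 0 -20 0 0 0 0.45" --pt "0 0 -50 0 0 0 0.4" --pt "0 0 -60 0 0 0 0.4" --pt "45 20 -20 0 0 0 0.4" --pt "45 20 0 0 0 0 0.4" --pt "45 20 0 0 0 0 0.4" --pt "45 20 0 0 0 0 0.4" --pt "0 0 0 0 0 0 0.4"

```text
t: 54.9
ee_pos: [0.476, -0.17, 0.1715]
eef_rot: [-2.219, -2.223, -0.0]
force: [-0.6, -0.9, -0.3]
grip_width: 0.0512
finger_force: 0.0
```

```bash
cat > ck.py <<'E'
from h import *
print(r.observe()["ee_pos"])
P=cloud(cam("wrist")); blobs(P,region(P,.47,.63,-.14,.09,.054,.067),"neckW",40)
for n in("top","scene"):
    P=cloud(cam(n))
    blobs(P,region(P,.5,.63,-.13,.07,.035,.067),n+" ch")
    blobs(P,region(P,.31,.47,-.41,-.17,.028,.062),n+" tray")
    blobs(P,region(P,.5,.8,-.25,.2,.29,.34),n+" handle")
E
python3 ck.py
```

```text
[ 0.47598643 -0.16999372  0.1714915 ]
neckW 688 [371.  14.] c [538. -39.] size [17. 18.] ang 89.7 z [57. 60. 61.]
top ch 91 [269. 201.] c [539.  31.] size [25. 28.] ang 88.5 z [39. 47. 62.]
top ch 92 [294. 201.] c [536. -36.] size [25. 29.] ang 88.5 z [39. 47. 62.]
top tray 67 [411. 250.] c [ 395. -353.] size [25. 23.] ang 0.3 z [33. 46. 56.]
top handle 340 [296. 127.] c [665. -42.] size [131.  15.] ang 87.5 z [300. 305. 309.]
scene ch 22 [260. 235.] c [537. -37.] size [14. 21.] ang 19.5 z [46. 58. 62.]
scene tray 71 [182. 180.] c [ 398. -351.] size [25. 30.] ang 51.3 z [29. 39. 55.]
scene handle 199 [211. 167.] c [ 508. -173.] size [16. 58.] ang 0.1 z [296. 319. 338.]
scene handle 313 [239. 233.] c [667. -43.] size [131.  16.] ang 87.9 z [299. 305. 309.]
```

>>> arm_command --pt "44 20 0 0 0 0 0.4" --pt "44 21 0 0 0 0 0.4" --pt "43 21 0 0 0 0 0.4" --pt "0 0 0 0 0 0 0.4" --pt "0 0 40 0 0 0 0.4" --pt "0 0 50 0 0 0 0.4" --pt "0 0 35 0 0 0 0.4" --pt "0 0 13 0 0 0 0.4" --pt "0 0 6 0 0 0 0.4" --pt "0 0 0 0 0 0 0.4" --pt "0 0 0 0 0 0 1" --pt "0 0 0 0 0 0 1" --pt "0 0 0 0 0 0 1" --pt "0 0 -30 0 0 0 1" --pt "0 0 -50 0 0 0 1" --pt "0 0 -60 0 0 0 1" --pt "0 0 0 0 0 0 1"

```text
t: 57.18
ee_pos: [0.5401, -0.042, 0.1725]
eef_rot: [2.218, 2.215, 0.008]
force: [-0.0, 0.6, -1.5]
grip_width: 0.0285
finger_force: 40.3
```

>>> arm_command --pt "-30 -30 0 0 0 0 1" --pt "-45 -32 0 0 0 0 1" --pt "-45 -30 0 0 0 0 1" --pt "-45 -30 0 0 0 0 1" --pt "-45 -30 0 0 0 0 1" --pt "-40 0 0 0 0 0 1" --pt "0 0 0 0 0 0 1" --pt "0 0 50 0 0 0 1" --pt "0 0 50 0 0 0 1" --pt "0 0 25 0 0 0 1" --pt "0 0 12 0 0 0 1" --pt "0 0 6 0 0 0 1" --pt "0 0 2 0 0 0 1" --pt "0 0 0 0 0 0 1" --pt "0 0 0 0 0 0 1"

```text
t: 59.05
ee_pos: [0.3852, -0.2917, 0.0231]
eef_rot: [2.223, 2.219, 0.0]
force: [-0.3, 0.0, -0.6]
grip_width: 0.0288
finger_force: 40.2
```

>>> arm_command --pt "0 0 1 0 0 0 1" --pt "0 0 0 0 0 0 1" --pt "0 0 0 0 0 0 0.45" --pt "0 0 0 0 0 0 0.45" --pt "0 0 -20 0 0 0 0.45" --pt "0 0 -50 0 0 0 0.4" --pt "0 0 -60 0 0 0 0.4" --pt "45 20 -20 0 0 0 0.4" --pt "45 20 0 0 0 0 0.4" --pt "45 20 0 0 0 0 0.4" --pt "45 20 0 0 0 0 0.4" --pt "0 0 0 0 0 0 0.4"

```text
t: 60.55
ee_pos: [0.4661, -0.109, 0.1715]
eef_rot: [-2.219, -2.224, -0.001]
force: [-0.5, -0.9, -0.3]
grip_width: 0.0511
finger_force: 0.0
```

```bash
python3 ck.py
```

```text
[ 0.46606526 -0.10902019  0.17151324]
neckW 437 [390.   8.] c [541.  25.] size [10. 17.] ang 87.3 z [56. 60. 61.]
top ch 92 [270. 201.] c [539.  31.] size [25. 29.] ang 89.8 z [37. 48. 62.]
top tray 26 [401. 224.] c [ 463. -330.] size [40.  5.] ang 77.3 z [38. 50. 61.]
top tray 93 [409. 249.] c [ 395. -348.] size [25. 28.] ang 0.4 z [32. 39. 57.]
top tray 90 [386. 254.] c [ 384. -285.] size [27. 27.] ang 42.8 z [32. 40. 54.]
top handle 340 [296. 127.] c [665. -42.] size [131.  15.] ang 87.1 z [299. 305. 309.]
scene tray 72 [182. 180.] c [ 400. -350.] size [26. 28.] ang 40.1 z [30. 40. 56.]
scene tray 70 [201. 182.] c [ 388. -288.] size [28. 28.] ang 47.1 z [31. 40. 54.]
scene handle 115 [233. 170.] c [ 503. -111.] size [37.  6.] ang 89.5 z [295. 317. 336.]
scene handle 313 [239. 233.] c [668. -43.] size [130.  15.] ang 87.2 z [299. 305. 309.]
```

>>> arm_command --pt "46 25 0 0 0 0 0.4" --pt "46 25 0 0 0 0 0.4" --pt "45 24 0 0 0 0 0.4" --pt "0 0 0 0 0 0 0.4" --pt "0 0 40 0 0 0 0.4" --pt "0 0 50 0 0 0 0.4" --pt "0 0 35 0 0 0 0.4" --pt "0 0 13 0 0 0 0.4" --pt "0 0 6 0 0 0 0.4" --pt "0 0 0 0 0 0 0.4" --pt "0 0 0 0 0 0 1" --pt "0 0 0 0 0 0 1" --pt "0 0 0 0 0 0 1" --pt "0 0 -30 0 0 0 1" --pt "0 0 -50 0 0 0 1" --pt "0 0 -60 0 0 0 1" --pt "0 0 0 0 0 0 1"

```text
t: 62.82
ee_pos: [0.5423, 0.0254, 0.1725]
eef_rot: [2.219, 2.215, 0.009]
force: [0.9, 0.5, -2.0]
grip_width: 0.0283
finger_force: 40.3
```

>>> arm_command --pt "-30 -30 0 0 0 0 1" --pt "-45 -32 0 0 0 0 1" --pt "-45 -32 0 0 0 0 1" --pt "-45 -32 0 0 0 0 1" --pt "-45 -31 0 0 0 0 1" --pt "-44 0 0 0 0 0 1" --pt "0 0 0 0 0 0 1" --pt "0 0 50 0 0 0 1" --pt "0 0 50 0 0 0 1" --pt "0 0 25 0 0 0 1" --pt "0 0 12 0 0 0 1" --pt "0 0 6 0 0 0 1" --pt "0 0 2 0 0 0 1" --pt "0 0 0 0 0 0 1" --pt "0 0 0 0 0 0 1"

```text
t: 64.7
ee_pos: [0.3824, -0.2287, 0.0231]
eef_rot: [2.223, 2.219, 0.0]
force: [0.8, 0.4, -1.2]
grip_width: 0.0286
finger_force: 40.3
```

>>> arm_command --pt "0 0 1 0 0 0 1" --pt "0 0 0 0 0 0 1" --pt "0 0 0 0 0 0 0.45" --pt "0 0 0 0 0 0 0.45" --pt "0 0 -20 0 0 0 0.45" --pt "0 0 -50 0 0 0 0.4" --pt "0 0 -60 0 0 0 0.4" --pt "45 10 -40 0 0 0 0.4" --pt "45 10 -20 0 0 0 0.4" --pt "45 10 0 0 0 0 0.4" --pt "45 10 0 0 0 0 0.4" --pt "45 0 0 0 0 0 0.4" --pt "0 0 0 0 0 0 0.4" --pt "0 0 0 0 0 0 0.4"

```text
t: 66.45
ee_pos: [0.4223, -0.0036, 0.2115]
eef_rot: [2.222, 2.221, -0.0]
force: [-0.2, -0.3, 0.7]
grip_width: 0.0513
finger_force: 0.0
```

```bash
python3 ck.py; python3 - <<'E'
from h import *
c=cam("top");save(c,"end.png",k=1.4)
E
```

```text
[ 0.42233392 -0.00358779  0.2114819 ]
neckW 251 [518.  80.] c [613.  87.] size [ 6. 33.] ang 89.6 z [56. 61. 67.]
neckW 756 [338. 176.] c [472. -15.] size [209.   9.] ang 88.4 z [55. 62. 67.]
neckW 250 [444.  89.] c [557.  82.] size [  3. 145.] ang 87.9 z [55. 61. 67.]
top tray 31 [401. 224.] c [ 464. -330.] size [39.  6.] ang 79.4 z [37. 52. 61.]
top tray 89 [409. 249.] c [ 394. -349.] size [25. 28.] ang 2.6 z [31. 40. 57.]
top tray 92 [386. 254.] c [ 385. -286.] size [28. 26.] ang 68.7 z [32. 41. 56.]
top tray 96 [363. 256.] c [ 380. -222.] size [28. 28.] ang 88.3 z [33. 40. 54.]
top handle 339 [296. 127.] c [665. -42.] size [131.  15.] ang 87.2 z [299. 305. 309.]
scene tray 69 [182. 180.] c [ 399. -349.] size [24. 28.] ang 55.0 z [32. 40. 54.]
scene tray 71 [201. 182.] c [ 390. -288.] size [27. 30.] ang 16.1 z [31. 39. 54.]
scene tray 73 [219. 185.] c [ 387. -224.] size [24. 27.] ang 20.2 z [30. 41. 55.]
scene handle 311 [238. 233.] c [668. -43.] size [131.  15.] ang 87.3 z [300. 305. 309.]
```

View pics/end.png

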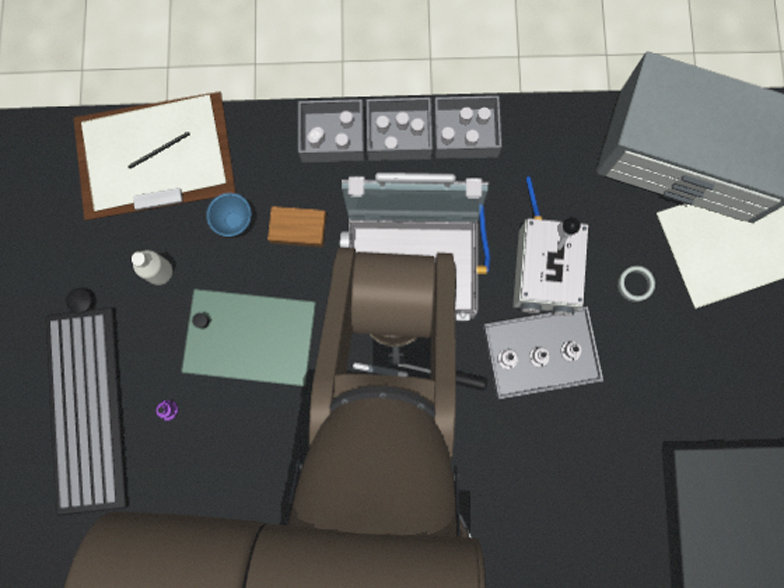

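The three housings stand upright in the tray at (508,357), (541,355) and (572,349). The lid is open, the knob is at VENT at (571,225), and the bystanders have not moved.

```bash
python3 -c "
from rig import r
print(r.finish_job())"
```

```text
the job is handed in; nothing more can be done
None
```

I handed the job in at about 67 s: the three housings went through the leak-test sequence and now stand upright in the grey tray, with the lid open and the lever back at VENT; no verdict was returned.

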